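Hold the photometer shutter open on the glass standard

ROBOT

A 6-joint arm with a two-finger parallel gripper is mounted at the origin on the work surface. World frame = base frame: x ahead of the robot, y to its left, z up, the work surface at z = 0. Lengths are in m, angles in rad, forces in N, time in s.
With the tool pointing down it reaches from about 0.375 to 0.9 m from the base axis. Payload 3.1 kg.
Tool frame: the origin (TCP) lies between the finger pads; the fingertips stand 8 mm ahead of it and the grasp point (between the pads) lies 11 mm behind it; z points along the fingers, y is the line along which they close (so a half turn about z gives the same grasp; the last joint's range is limited). The gripper opens to 87 mm and grips with 3 to 60 N. Pads are 19 mm wide; open, the fingers measure 117 mm over their backs; the gripper's body (75 mm by 190 mm) begins 51 mm behind the grasp point.
Start: joints at [-1.3, 0.527, 1.433, -0, 1.181, -0.178], TCP at [0.272, -0.563, 0.231] pointing down, gripper open.
Joint ranges: [-3.08, 3.08], [-0.75, 2.2], [0.22, 2.44], [-1.43, 4.57], [0, 2.65], [-2.85, 2.85]. Speed limits (rad/s): [2.79, 2.79, 3.14, 3.14, 3.14, 3.14].

INTERFACE

Orientations are given as a unit quaternion [x, y, z, w].
In Python, from rig import robot gives the robot as it stands.
- The arm moves only by the tool move_arm, never from a script. Its argument "motion" is text: rows parted by semicolons, each of 5 numbers parted by spaces: the opening, from -1 (shut) to 1 (fully open), then the shift along the tool's x, y, z normalised to -1 to 1, where 1 is 0.2 m, then the turn about the tool's z normalised to -1 to 1, where 1 is pi rad. A call has 1 to 12 rows; each row is the pose to reach, as a shift and turn from the pose commanded when the call began, along the tool's axes at that moment, turning the shorter way round; what a row does not reach only later rows make up. A row lasts 1/12 s, in which the tool goes at most 41.7 mm and 7.16 degrees, less where a joint would pass 70% of its speed; a pose out of reach is approached as far as the arm can. A call with a number of a shift or a turn outside -1 to 1 is refused whole. A call with a gripper value outside its range is refused whole. The fingers move at their own pace and stop on an object; "newtons" is the grip in N (left out, the last holds). Time passes only in rows, so rows that repeat a pose let the fingers close. It gives the time, the measured TCP pose, the force, the opening and the grip force at its end, in the units of the state.
- robot.get_obs(): the state, without advancing time (a new reading comes with each control period).
- robot.camera(name): name is "scene" or "side" or "wrist"; returns (picture, depth): 420x560x3 uint8, red, green, blue; 420x560 float32, m along the optical axis (not along the pixel's ray), 0 where there is no reading.
- robot.camera_model(name): a dict with "mtx" (3x3 intrinsics, pixels), "D" ([k1, k2, p1, p2, k3] as OpenCV has them; the pictures are not rectified), "position" and "attitude" of the camera in the world. Camera axes: x right, y down, z forward; pixel columns grow to the right and rows downward; lengths in m; the calibration is good to about 2 mm. A picture is of the moment at which its call begins: read the wrist's pose just before it. camera_model takes no time and is no camera call; for the wrist camera it gives the pose at the moment of the call.
- robot.hand_in(): hands the job in; it is judged then, once.
The state is a dict: "time": time; "q": joint angles; "joint_velocities": joint speeds; "joint_torque": joint torques, N m; "position": TCP position; "tool_rot": TCP orientation; "ft_force": force on the tool from outside, world axes, zero at the start; "moment": the same for the moment, N m; "grip_width": finger opening in m; "grip_force": force on a finger pad.
Only numpy, scipy, OpenCV 4.12 (cv2) and the standard library are available. Lean on these libraries where they do the work, as an engineer would, in place of code of your own. Each camera call takes 0.05 s, during which the arm holds its last target. There are 200 camera calls.

TASK

Check the bench photometer: with its shutter still closed, stand the green glass standard upright and centred on the small raised sample post and let go of it. Then pull the spring-loaded shutter slide out by its black tab until the yellow pointer lines up with the red marker, and finish while still holding it there, because it springs shut if released. Keep the green standard upright throughout, and leave the amber standard, the beaker and the reagent bottle where they are.

Things in the scene. Friction and masses are not known exactly. Their poses are not given: they have to be found in the camera images.
- photometer: White bench photometer, fixed. Origin: centre of the housing's underside; x from the front deck to the optical head, y left, z up. Housing 250 (x) by 150 (y) mm; flat deck 55 mm high, x -125 to +25 mm; grey head behind it 105 mm high. Sample post on a 14 mm high foot at the head's right (-y). Two 6 mm high guides on the deck at y = +-21 mm flank the slide.
- post_top (a point): Centre of the top of the sample post: a flat, level black disc 38 mm across, 60 mm above the bench, at x = +60, y = -150 mm in the photometer's frame, so its centre is 75 mm from the side of the optical head. It has no rim or recess.
- shutter (a joint): The shutter slide's travel in m: 0 = closed, grows as the slide is pulled out along the photometer's -x (roughly towards the robot), end stop at 0.075. A spring pulls it shut with 3.6 N at 0 and 120 N/m more, e.g. 9.6 N at 0.05.
- tab (a point): Grip point of the shutter slide, on the black upright tab, 34 mm above the deck (89 mm above the bench). The tab is 12 mm thick along the pull (photometer x), 26 mm wide (y) and its top is 46 mm above the deck, with clear space all round; when closed it is 60 mm in front of the optical head. Moves with the slide; axes as the photometer's.
- pointer (a point): Point near the tip of the slide's yellow pointer arm, 45 mm to the left (+y) of the tab's centre and at the same x; 10 mm above the deck, 4 mm wide. Moves with the slide.
- mark (a point): Centre of the top of the red marker clip (6 mm wide in x, 24 mm in y, 6 mm high) on the left edge of the deck, 61 mm left of the tab's line; axes as the photometer's. The pointer lines up when both have the same photometer x. The clip's place varies: 30 to 60 mm of slide travel from closed.
- green_standard: The calibration standard to load: solid green cylinder 30 mm across and 58 mm high with a black cap 26 mm across above it, 75 mm high in all, about 110 g, standing on the bench. Origin: centre of its underside, z up its axis.
- amber_standard: A standard of the same shape and size in brown amber glass, not wanted now; the two may be in either place. Origin: centre of its underside.
- beaker: Empty glass beaker, 68 mm across and 85 mm high, bystander. Origin: centre of its underside.
- reagent_bottle: Brown bottle with a red cap, 70 mm across and 150 mm high, bystander. Origin: centre of its underside.
Mind the look-alikes: they are no part of the job. Leave any blue or pink look-alike of the green_standard alone.

How it is judged:
By the outcome, as a careful person would: the job done as asked, in the order asked, and still so for the second after the job is handed in, while the arm keeps its last pose, push and grip.
It also fails if it takes over 54 s, if anything falls off the work surface, if the arm or the gripper's body presses on something with over 40 N, if the wrist force passes 120 N, or if a joint passes its speed limit or range.

## Working session

There is one attempt and no reset: what is moved stays moved. The work goes in short steps, Python scripts to look and compute and a tool call to move; the robot and the scene stay as the last step left them, time stands still between calls to the robot, and variables do not carry over. Pictures are saved under pics/ and viewed, at most 10 in all, crops included, and the job is handed in when it is done.

Besides the shell and the picture viewer there is one more tool, called after ">>>" as a command line: name --argument value ..., lists and objects as JSON in quotes. move_arm: Moves the arm, as the interface text tells. Its arguments: {"type":"object","properties":{"motion":{"type":"string"},"newtons":{"type":"number"}},"required":["motion"]}

```bash
mkdir -p pics; cat > h.py <<'E'
import numpy as np, cv2
from scipy.spatial.transform import Rotation as R
from rig import robot
def snap(n,f):
    m=robot.camera_model(n); im,d=robot.camera(n)
    np.savez(f'pics/{f}.npz',im=im,d=d,K=np.array(m['mtx'],float),D=np.array(m['D'],float),p=np.array(m['position'],float),a=np.array(m['attitude'],float))
    cv2.imwrite(f'pics/{f}.png',im[:,:,::-1]); return load(f)
def load(f):
    z=dict(np.load(f'pics/{f}.npz')); a=z['a']
    z['R']=a if a.shape==(3,3) else R.from_quat(a).as_matrix(); return z
def ray(z,uv):
    q=cv2.undistortPoints(np.array(uv,float).reshape(-1,1,2),z['K'],z['D']).reshape(-1,2)
    return np.c_[q,np.ones(len(q))]@z['R'].T
def plane(z,uv,h):
    r=ray(z,uv); return z['p']+r*((h-z['p'][2])/r[:,2])[:,None]
def cloud(z):
    v,u=np.mgrid[0:420,0:560]; r=ray(z,np.c_[u.ravel(),v.ravel()])
    return (z['p']+r*z['d'].reshape(-1,1)).reshape(420,560,3)
E
python3 - <<'E'
from h import *
print(robot.camera_model('scene'),robot.camera_model('side')['position'])
a=snap('scene','s0');b=snap('side','d0')
cv2.imwrite('pics/both.png',cv2.resize(np.vstack([a['im'],b['im']])[:,:,::-1],(400,600)))
E
```

```text
{'mtx': array([[407.31724408,   0.        , 279.55632651],
       [  0.        , 407.31724408, 211.67700773],
       [  0.        ,   0.        ,   1.        ]]), 'D': array([-0.04780414,  0.        ,  0.        ,  0.        ,  0.        ]), 'position': array([ 1.09124134, -0.55989956,  0.62411377]), 'attitude': array([ 0.82450022,  0.31878557, -0.16171958, -0.43865923])} [-0.13389976  0.68005637  1.07494921]
```

View pics/s0.png

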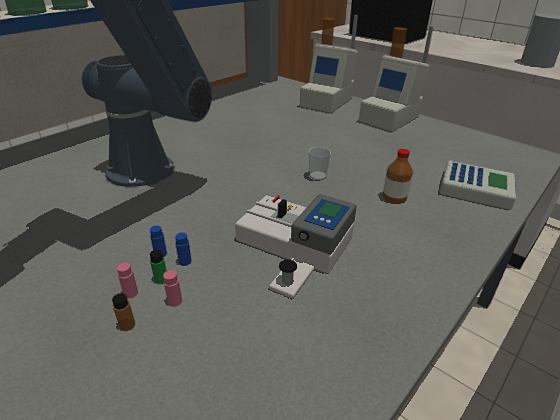

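View pics/d0.png

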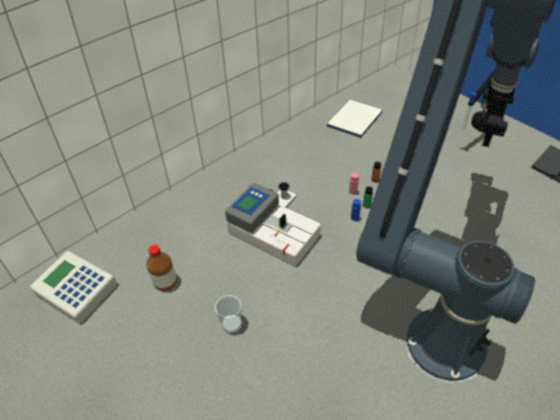

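The scene view shows one green cylinder with a black cap at (158,267). Around it are blue look-alikes at (158,240) and (183,248), pink ones at (127,280) and (173,288), and amber at (123,312). The post is at (288,268), the black tab at (282,208) and the red marker at (274,200). Only the (158,267) cylinder is green with a black cap, so that is the standard. I'll measure these and confirm with a crop.

```bash
python3 - <<'E'
from h import *
z=load('s0'); P=cloud(z); hsv=cv2.cvtColor(z['im'],cv2.COLOR_RGB2HSV); H,S,V=cv2.split(hsv)
def blobs(n,m,roi,amin=6):
    k=np.zeros_like(m,np.uint8); u0,v0,u1,v1=roi; k[v0:v1,u0:u1]=m[v0:v1,u0:u1]
    c,l,st,ce=cv2.connectedComponentsWithStats(k)
    for i in range(1,c):
        if st[i,4]>=amin:
            q=P[(l==i)&(z['d']>0)]; print(n,st[i],ce[i].round(1),'med',np.median(q,0).round(4),'min',q.min(0).round(3),'max',q.max(0).round(3))
tab=(100,215,210,340)
for n,a,b in(('green',45,85),('blue',100,130),('amber',5,20)): blobs(n,(H>=a)&(H<=b)&(S>110)&(V>40),tab,40)
blobs('pink',((H>165)|(H<4))&(S>70)&(V>90),tab,40)
blobs('black',(V<40),(100,190,310,340),15)
blobs('red',((H>172)|(H<6))&(S>140)&(V>80),(230,180,320,230))
blobs('yel',(H>18)&(H<35)&(S>120)&(V>90),(230,180,320,230),3)
# photometer housing front deck: white points at z ~.055
w=(P[:,:,2]>.050)&(P[:,:,2]<.060); k=np.zeros_like(w);k[185:280,225:365]=1;w&=k
q=P[w][:,:2].astype(np.float32); print('deck',cv2.minAreaRect(q))
w=(P[:,:,2]>.098)&(P[:,:,2]<.112)&k; print('head',cv2.minAreaRect(P[w][:,:2].astype(np.float32)))
w=(P[:,:,2]>.010)&(P[:,:,2]<.018)&k; w[:260]=0; print('foot',cv2.minAreaRect(P[w][:,:2].astype(np.float32)))
a=cv2.resize(z['im'][185:305,225:365],None,fx=4.2,fy=4.2,interpolation=cv2.INTER_CUBIC);b=cv2.resize(z['im'][220:340,100:200],None,fx=2,fy=2)
c=np.zeros((a.shape[0],a.shape[1]+200,3),np.uint8);c[:,:a.shape[1]]=a;c[:240,a.shape[1]:]=b
cv2.imwrite('pics/crop.png',c[:,:,::-1]);print(c.shape)
print(robot.camera_model('wrist')['position'],robot.camera_model('wrist')['attitude'],robot.get_obs()['tool_rot'])
E
```

```text
green [151 257  15  27 239] [158.3 270.8] med [ 0.4836 -0.2536  0.0391] min [ 0.469 -0.26   0.002] max [ 0.489 -0.234  0.067]
blue [150 226  17  31 320] [157.7 239.4] med [ 0.4095 -0.2002  0.0554] min [ 0.287 -0.237 -0.001] max [ 0.483 -0.145  0.078]
blue [175 232  16  34 385] [182.8 248.8] med [ 0.472  -0.1792  0.0466] min [ 0.38 -0.19  0.  ] max [ 0.479 -0.107  0.078]
amber [113 301  22  30 372] [124.6 317.4] med [ 0.5429 -0.369   0.0343] min [ 0.521 -0.379  0.002] max [ 0.547 -0.35   0.064]
pink [117 263  21  35 375] [127.7 279.5] med [ 0.4715 -0.3153  0.0489] min [ 0.36  -0.328 -0.   ] max [ 0.477 -0.265  0.078]
pink [163 270  19  36 353] [173.1 286.9] med [ 0.5589 -0.2656  0.0494] min [ 0.457 -0.277 -0.002] max [ 0.564 -0.211  0.078]
black [278 200   8  18 124] [281.5 208.5] med [0.5645 0.0433 0.0871] min [0.555 0.037 0.065] max [0.568 0.061 0.104]
black [298 230  12  11  59] [303.9 234.6] med [ 0.672  -0.003   0.0937] min [ 0.654 -0.007  0.073] max [0.682 0.003 0.103]
black [150 250  13  13 136] [155.9 256. ] med [ 0.478  -0.2484  0.0747] min [ 0.461 -0.258  0.061] max [ 0.487 
[... 296 characters left out ...]
6.  197.8] med [0.4959 0.1012 0.0619] min [0.49  0.088 0.058] max [0.5   0.114 0.064]
yel [287 205   5   5   9] [288.8 206.8] med [0.5508 0.0864 0.066 ] min [0.548 0.076 0.065] max [0.555 0.097 0.067]
deck ((0.6035626530647278, 0.01483154296875), (0.2535249590873718, 0.2406824231147766), 10.976656913757324)
head ((0.6357592344284058, 0.0659407526254654), (0.166402205824852, 0.15580302476882935), 13.155521392822266)
foot ((0.6933160424232483, -0.01659224182367325), (0.14264538884162903, 0.06515306234359741), 43.490150451660156)
(504, 788, 3)
[ 0.33366504 -0.5340137   0.38329547] [ 0.84069962 -0.52685367 -0.0670752   0.10559491] [ 9.74814947e-01  2.23013065e-01 -5.44448035e-05 -9.94172041e-04]
```

View pics/crop.png

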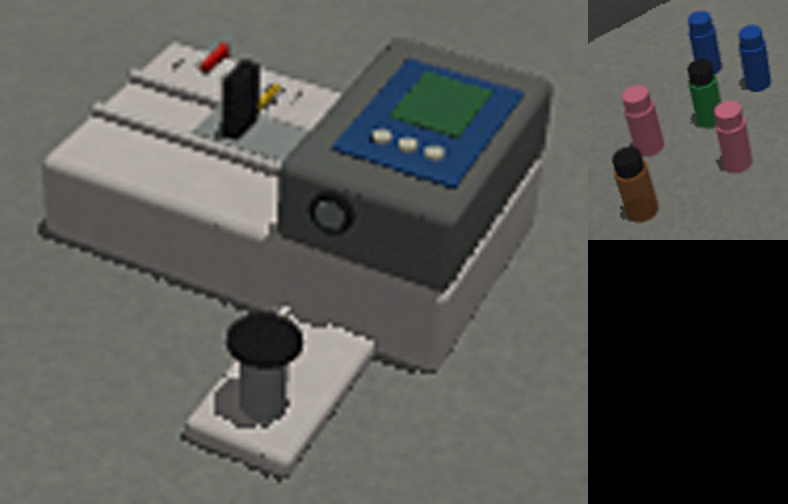

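The crop confirms it: green cylinder with black cap, centre of the cluster, between two blue and two pink look-alikes. The gripper will close along the diagonal gap at about 35° world. I'll move above it for a close look.

>>> move_arm --motion "0.3 0.2 -0.12 0 0;0.3 0.4 -0.25 0 0;0.3 0.6 -0.37 0 0;0.3 0.8 -0.49 0 0;0.3 0.8 -0.49 0 0" --newtons 20

```text
time: 0.52
position: [0.3744, -0.4001, 0.23]
tool_rot: [0.975, 0.224, 0.0, -0.002]
ft_force: [-1.0, -0.0, -0.3]
grip_width: 0.0618
grip_force: 0.0
```

>>> move_arm --motion "0.3 0.2 -0.12 0 0.04;0.3 0.4 -0.25 0 0.08;0.3 0.6 -0.37 0 0.12;0.3 0.8 -0.49 0 0.16;0.3 0.8 -0.49 0 0.2;0.3 0.8 -0.49 0 0.24;0.3 0.8 -0.49 0 0.28;0.3 0.8 -0.49 0 0.32;0.3 0.8 -0.49 0 0.36;0.3 0.8 -0.49 0 0.4;0.3 0.8 -0.49 0 0.45;0.3 0.8 -0.49 0 0.45"

```text
time: 1.52
position: [0.4744, -0.2469, 0.2302]
tool_rot: [0.885, -0.466, -0.001, -0.0]
ft_force: [-0.4, -0.1, -0.3]
grip_width: 0.0564
grip_force: 0.0
```

```bash
python3 - <<'E'
from h import *
o=robot.get_obs(); print(o['time'],o['position'],R.from_quat(o['tool_rot']).as_matrix().round(4),o['q'])
z=snap('wrist','w1'); print(z['p'],z['R'][:,2])
# scene: cap-top centres by upper cap rays, post ellipse
s=load('s0');hsv=cv2.cvtColor(s['im'],cv2.COLOR_RGB2HSV);P=cloud(s)
for n,roi,h in(('green',(140,245,175,275),.075),('post',(275,255,300,285),.06)):
    u0,v0,u1,v1=roi; m=(hsv[:,:,2]<45)&(abs(P[:,:,2]-h)<.004); k=np.zeros_like(m);k[v0:v1,u0:u1]=m[v0:v1,u0:u1]
    v,u=np.nonzero(k); q=plane(s,np.c_[u,v],h)[:,:2].astype(np.float32); print(n,cv2.minEnclosingCircle(q),q.mean(0))
E
```

```text
1.5167 [ 0.47444204 -0.24686505  0.2301682 ] [[ 5.658e-01 -8.245e-01 -8.000e-04]
 [-8.245e-01 -5.658e-01  7.000e-04]
 [-1.000e-03  3.000e-04 -1.000e+00]] [-6.88842232e-01  4.07391153e-01  1.65830985e+00  2.55353429e-06
  1.07691829e+00  1.85133604e+00]
[ 0.51396795 -0.30353723  0.38368012] [-0.14158592  0.20473035 -0.96852409]
green ((0.4742351174354553, -0.24767038226127625), 0.015154760330915451) [ 0.47459346 -0.24639201]
post ((0.6870238780975342, -0.07372987270355225), 0.020601307973265648) [ 0.68781096 -0.07444541]
```

View pics/w1.png

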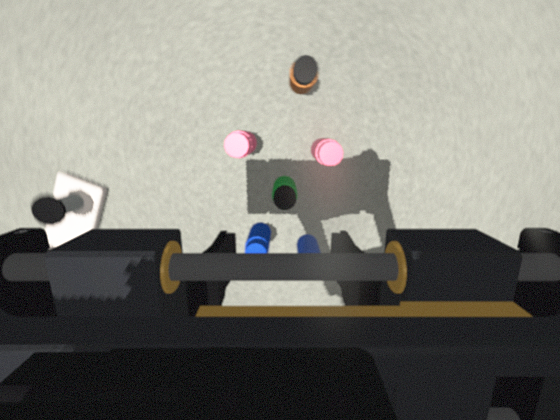

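The wrist view shows the green standard at about (285,192), its cap at (285,197) centred between the fingers. The pinks are at (238,144) and (328,152), the blues at (259,240) and (307,245), amber at (304,73) and the post at (48,210).

```bash
python3 - <<'E'
from h import *
z=load('w1'); hsv=cv2.cvtColor(z['im'],cv2.COLOR_RGB2HSV);P=cloud(z);H,S,V=cv2.split(hsv)
def f(n,m,roi,h):
    u0,v0,u1,v1=roi;k=np.zeros(m.shape,np.uint8);k[v0:v1,u0:u1]=m[v0:v1,u0:u1]
    c,l,st,ce=cv2.connectedComponentsWithStats(k);i=1+np.argmax(st[1:,4]);v,u=np.nonzero(l==i)
    q=plane(z,np.c_[u,v],h)[:,:2].astype(np.float32);print(n,st[i],cv2.minEnclosingCircle(q),q.mean(0),'depthz',np.median(P[l==i],0))
f('green',(abs(P[:,:,2]-.075)<.006)&(V<70),(265,175,305,215),.075)
f('post',(abs(P[:,:,2]-.06)<.006)&(V<70),(20,190,75,230),.06)
f('pinkA',(abs(P[:,:,2]-.075)<.006),(215,125,262,162),.075)
f('pinkB',(abs(P[:,:,2]-.075)<.006),(308,132,350,170),.075)
f('blueA',(abs(P[:,:,2]-.075)<.006)&(S>120),(240,215,280,260),.075)
E
```

```text
green [274 187  22  23 410] ((0.4725962281227112, -0.24657444655895233), 0.01306958682835102) [ 0.47261062 -0.24664426] depthz [ 0.47243441 -0.24649555  0.07429153]
post [ 32 197  34  26 655] ((0.6865280866622925, -0.07799682766199112), 0.01932501047849655) [ 0.6869235  -0.07763708] depthz [ 0.68745551 -0.07701286  0.0590937 ]
pinkA [223 133  26  25 498] ((0.5468656420707703, -0.26442548632621765), 0.013508979231119156) [ 0.546579   -0.26452842] depthz [ 0.54655852 -0.26446985  0.074244  ]
pinkB [318 140  25  25 477] ((0.4606468975543976, -0.3139423727989197), 0.013052667491137981) [ 0.46074453 -0.31408536] depthz [ 0.46069722 -0.31409277  0.07430315]
blueA [246 242  22  11 195] ((0.46390455961227417, -0.17756287753582), 0.012292115017771721) [ 0.46584532 -0.18039884] depthz [ 0.4660372  -0.18064741  0.07417893]
```

>>> move_arm --motion "0.3 -0.006 0.006 0.2 0;0.3 -0.006 0.006 0.4 0;0.3 -0.006 0.006 0.6 0;0.3 -0.006 0.006 0.75 0;0.3 -0.006 0.006 0.85 0;0.3 -0.006 0.006 0.92 0;0.3 -0.006 0.006 0.97 0;0.3 -0.006 0.006 0.98 0;0.3 -0.006 0.006 0.98 0;0.3 -0.006 0.006 0.98 0"

```text
time: 2.4
position: [0.4735, -0.2472, 0.0352]
tool_rot: [0.886, -0.463, 0.001, 0.0]
ft_force: [0.1, 0.4, -0.5]
grip_width: 0.0567
grip_force: 0.0
```

>>> move_arm --motion "0 0 0 0 0;-0.2 0 0 0 0;-0.4 0 0 0 0;-0.6 0 0 0 0;-0.8 0 0 0 0;-1 0 0 0 0;-1 0 0 0 0;-1 0 0 0 0;-1 0 0 0 0;-1 0 0 0 0" --newtons 15

```text
time: 3.23
position: [0.4732, -0.247, 0.0349]
tool_rot: [0.886, -0.464, 0.0, 0.0]
ft_force: [0.4, 0.3, 4.7]
grip_width: 0.0295
grip_force: 15.0
```

>>> move_arm --motion "-1 0 0 -0.02 0;-1 0 0 -0.08 0;-1 0 0 -0.2 0;-1 0 0 -0.35 0;-1 0 0 -0.5 0;-1 0 0 -0.65 0;-1 0 0 -0.78 0;-1 0 0 -0.85 0;-1 0 0 -0.875 0;-1 0 0 -0.875 0"

```text
time: 4.07
position: [0.4734, -0.247, 0.2105]
tool_rot: [0.886, -0.463, 0.001, 0.0]
ft_force: [0.3, 0.3, -1.2]
grip_width: 0.0295
grip_force: 15.0
```

>>> move_arm --motion "-1 -0.01 -0.05 0 0;-1 -0.04 -0.15 0 0;-1 -0.08 -0.27 0 0;-1 -0.12 -0.4 0 0;-1 -0.16 -0.53 0 0;-1 -0.2 -0.65 0 0;-1 -0.22 -0.72 0 0;-1 -0.23 -0.75 0 0;-1 -0.23 -0.75 0 0"

```text
time: 4.82
position: [0.5701, -0.1222, 0.2082]
tool_rot: [0.887, -0.463, -0.001, 0.0]
ft_force: [0.4, 0.0, -0.6]
grip_width: 0.0295
grip_force: 15.0
```

>>> move_arm --motion "-1 -0.01 -0.05 0 0.01;-1 -0.04 -0.15 0 0.03;-1 -0.08 -0.27 0 0.05;-1 -0.12 -0.4 0 0.07;-1 -0.16 -0.53 0 0.09;-1 -0.2 -0.65 0 0.1;-1 -0.22 -0.72 0 0.11;-1 -0.23 -0.75 0 0.115;-1 -0.23 -0.75 0 0.115;-1 -0.23 -0.75 0 0.115"

```text
time: 5.65
position: [0.6661, -0.0014, 0.209]
tool_rot: [0.788, -0.615, -0.001, 0.001]
ft_force: [-0.3, -0.5, -0.7]
grip_width: 0.0294
grip_force: 15.0
```

```bash
python3 - <<'E'
from h import *
o=robot.get_obs(); print(o['time'],o['position'],R.from_quat(o['tool_rot']).as_matrix().round(4),o['grip_width'],o['q'])
z=snap('wrist','w2');snap('scene','s2')
E
```

```text
5.65 [ 0.66606786 -0.00142417  0.20899128] [[ 2.43e-01 -9.70e-01 -1.90e-03]
 [-9.70e-01 -2.43e-01 -6.00e-04]
 [ 2.00e-04  2.00e-03 -1.00e+00]] 0.02941543376885002 [-1.69137721e-01  6.07102775e-01  1.34190308e+00 -1.02308538e-03
  1.19437068e+00  2.72736599e+00]
```

View pics/w2.png

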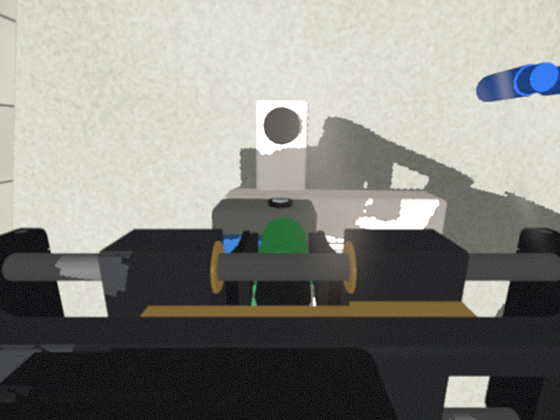

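The wrist view shows the black post disc at (283,125) on its white foot, and the held green standard upright between the fingers at (283,235).

```bash
python3 - <<'E'
from h import *
z=load('w2'); H,S,V=cv2.split(cv2.cvtColor(z['im'],cv2.COLOR_RGB2HSV));P=cloud(z)
m=(V<90)&(abs(P[:,:,2]-.06)<.006);m[:100]=0;m[150:]=0;m[:,:255]=0;m[:,310:]=0
v,u=np.nonzero(m);q=plane(z,np.c_[u,v],.06)[:,:2].astype(np.float32);c=cv2.minEnclosingCircle(q);print('post w2',c,q.mean(0),np.median(P[m],0))
# foot long edges at z=.014, rows 105..180
for nm,sg in(('L',(240,270)),('R',(295,320))):
    w=(abs(P[:,:,2]-.014)<.005);E=[]
    for r in range(108,150,2):
        x=np.nonzero(w[r,240:325])[0]+240
        if len(x):E.append((x.min() if nm=='L' else x.max(),r))
    e=plane(z,np.array(E),.014)[:,:2].astype(np.float32);vx,vy,_,_=cv2.fitLine(e,cv2.DIST_HUBER,0,.01,.01).ravel();print(nm,np.degrees(np.arctan2(vy,vx)),e.mean(0))
# held green: scene & wrist
o=np.array([0.66607,-.00142,.209])
for f in('w2','s2'):
    z=load(f);H,S,V=cv2.split(cv2.cvtColor(z['im'],cv2.COLOR_RGB2HSV));P=cloud(z)
    m=(H>45)&(H<85)&(S>110)&(V>25)&(np.linalg.norm(P[:,:,:2]-o[:2],axis=2)<.04)&(P[:,:,2]>.13)
    q=P[m];print(f,m.sum(),q.min(0),q.max(0),np.median(q,0))
    if f=='s2':
        v,u=np.nonzero(m); L=[];
        for r in np.unique(v): L.append((u[v==r].mean(),r,u[v==r].min(),u[v==r].max()))
        print(np.array(L).round(1).tolist()); 
        for h in(.15,.13): pass
    else:
        b=q[q[:,2]<.178+.002]; print('bottom',len(b),b.mean(0) if len(b) else 0); qb=b[:,:2].astype(np.float32); print(cv2.minEnclosingCircle(qb))
E
```

```text
post w2 ((0.6873681545257568, -0.07265474647283554), 0.016706902533769608) [ 0.696921   -0.07022363] [ 0.69880614 -0.06967526  0.05942895]
L -77.14864 [ 0.71353924 -0.06428371]
R -76.79412 [ 0.6576441  -0.07835892]
w2 1410 [ 0.65169223 -0.03004114  0.17533985] [0.69739108 0.01090756 0.32084497] [ 0.67051445 -0.01266111  0.20974284]
bottom 58 [ 0.6720504  -0.01087008  0.17811506]
((0.6697512865066528, -0.005459426436573267), 0.013127544894814491)
s2 319 [ 0.65384521 -0.01689434  0.17610514] [0.68377376 0.00743147 0.23584705] [ 0.67324301 -0.01122045  0.20561982]
[[300.0, 174.0, 300.0, 300.0], [299.5, 175.0, 299.0, 300.0], [299.5, 176.0, 299.0, 300.0], [300.0, 177.0, 299.0, 301.0], [303.4, 178.0, 299.0, 310.0], [304.5, 179.0, 299.0, 310.0], [305.5, 180.0, 300.0, 311.0], [304.5, 181.0, 299.0, 310.0], [304.5, 182.0, 299.0, 310.0], [304.5, 183.0, 299.0, 310.0], [304.5, 184.0, 299.0, 310.0], [304.6, 185.0, 299.0, 310.0], [304.5, 186.0, 299.0, 310.0], [304.5, 187.0, 299.0, 310.0], [304.5, 188.0, 299.0, 310.0], [304.5, 189.0, 299.0, 310.0], [304.0, 190.0, 299.0, 309.0], [304.0, 191.0, 299.0, 309.0], [304.0, 192.0, 299.0, 309.0], [304.0, 193.0, 299.0, 309.0], [304.5, 194.0, 299.0, 310.0], [305.5, 195.0, 299.0, 312.0], [305.5, 196.0, 299.0, 312.0], [305.5, 197.0, 299.0, 312.0], [305.5, 198.0, 299.0, 312.0], [305.0, 199.0, 298.0, 312.0], [305.0, 200.0, 299.0, 311.0], [305.0, 201.0, 299.0, 311.0], [305.0, 202.0, 300.0, 310.0], [305.0, 203.0, 301.0, 309.0]]
```

```bash
python3 - <<'E'
from h import *
z=load('w2');P=cloud(z)
m=(abs(P[:,:,2]-.06)<.007);m[:100]=0;m[150:]=0;m[:,:255]=0;m[:,312:]=0
m=cv2.morphologyEx(m.astype(np.uint8),cv2.MORPH_OPEN,np.ones((5,5)))>0
v,u=np.nonzero(m);q=plane(z,np.c_[u,v],.06)[:,:2].astype(np.float32);print(m.sum(),u.min(),u.max(),v.min(),v.max(),cv2.minEnclosingCircle(q),q.mean(0))
d=np.array([.6873,-.0755])-robot.get_obs()['position'][:2]
M=R.from_quat(robot.get_obs()['tool_rot']).as_matrix()
d=np.array([*(q.mean(0)),.11])-robot.get_obs()['position'];print(M.T@d/.2)
E
```

```text
1095 264 299 107 144 ((0.6863772869110107, -0.07335465401411057), 0.018712947145104408) [ 0.68635845 -0.07366207]
[ 0.37362835 -0.0122697   0.49659535]
```

>>> move_arm --motion "-1 0.05 0 0 0;-1 0.13 0 0 0;-1 0.23 -0.01 0 0;-1 0.31 -0.012 0.05 0;-1 0.36 -0.012 0.15 0;-1 0.375 -0.012 0.27 0;-1 0.375 -0.012 0.37 0;-1 0.375 -0.012 0.45 0;-1 0.375 -0.012 0.5 0;-1 0.375 -0.012 0.52 0;-1 0.375 -0.012 0.53 0;-1 0.375 -0.012 0.53 0"

```text
time: 6.75
position: [0.6879, -0.073, 0.1037]
tool_rot: [0.788, -0.615, 0.0, -0.0]
ft_force: [0.1, -0.2, -1.0]
grip_width: 0.0299
grip_force: 15.0
```

```bash
python3 - <<'E'
from h import *
o=robot.get_obs(); print(o['time'],o['position'],o['ft_force'])
z=snap('scene','s3');y=snap('wrist','w3')
a=cv2.resize(z['im'][200:320,220:360],(560,480),interpolation=cv2.INTER_CUBIC)
cv2.imwrite('pics/c3.png',a[:,:,::-1])
E
```

```text
6.75 [ 0.6879285  -0.07298249  0.10365428] [ 0.10440445 -0.23967615 -0.96803076]
```

View pics/c3.png

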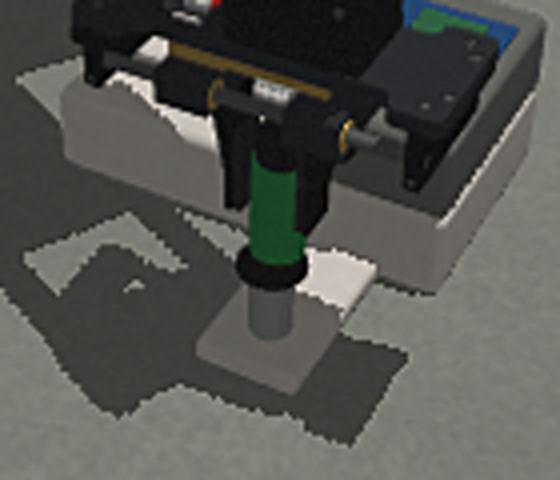

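The crop shows the standard just above the post disc, at (277,255) against (272,265), so it is about 2 mm too far right. That matches the TCP error, so I'll correct it and lower.

>>> move_arm --motion "-1 0.003 0.005 0 0;-1 0.005 0.01 0 0;-1 0.005 0.01 0.01 0;-1 0.005 0.01 0.02 0;-1 0.005 0.01 0.03 0;-1 0.005 0.01 0.036 0;-1 0.005 0.01 0.036 0"

```text
time: 7.43
position: [0.6855, -0.0737, 0.0957]
tool_rot: [0.788, -0.615, -0.0, 0.0]
ft_force: [-0.2, -0.4, -0.7]
grip_width: 0.0291
grip_force: 15.0
```

>>> move_arm --motion "-1 0 0 0.004 0;-1 0 0 0.004 0;-1 0 0 0.004 0"

```text
time: 7.68
position: [0.6859, -0.0738, 0.0955]
tool_rot: [0.788, -0.615, -0.0, 0.0]
ft_force: [0.7, -0.1, -1.5]
grip_width: 0.0295
grip_force: 15.0
```

```bash
python3 - <<'E'
from h import *
o=robot.get_obs(); print(o['position'],o['ft_force'])
z=snap('scene','s4');P=cloud(z);H,S,V=cv2.split(cv2.cvtColor(z['im'],cv2.COLOR_RGB2HSV))
g=(H>45)&(H<85)&(S>110)&(V>25);g[:235]=0
for r in range(240,275):
    u=np.nonzero(g[r,270:310])[0]+270; b=np.nonzero((V[r,270:310]<35))[0]+270
    print(r,(u.min(),u.max(),len(u)) if len(u) else '-',(b.min(),b.max(),len(b)) if len(b) else '-',end=' | ')
E
```

```text
[ 0.68589366 -0.07381504  0.0954763 ] [ 0.70808501 -0.10600003 -1.4641804 ]
240 - (np.int64(274), np.int64(306), 30) | 241 (np.int64(282), np.int64(282), 1) (np.int64(274), np.int64(303), 29) | 242 (np.int64(282), np.int64(282), 1) (np.int64(275), np.int64(303), 28) | 243 (np.int64(282), np.int64(282), 1) (np.int64(275), np.int64(302), 27) | 244 (np.int64(282), np.int64(283), 2) (np.int64(275), np.int64(301), 25) | 245 (np.int64(281), np.int64(292), 6) (np.int64(275), np.int64(301), 21) | 246 (np.int64(282), np.int64(292), 11) (np.int64(275), np.int64(301), 15) | 247 (np.int64(281), np.int64(292), 12) (np.int64(275), np.int64(300), 14) | 248 (np.int64(282), np.int64(292), 11) (np.int64(275), np.int64(300), 13) | 249 (np.int64(282), np.int64(292), 11) (np.int64(275), np.int64(300), 13) | 250 (np.int64(281), np.int64(292), 12) (np.int64(275), np.int64(300), 14) | 251 (np.int64(281), np.int64(292), 12) (np.int64(275), np.int64(300), 14) | 252 (np.int64(281), np.int64(292), 12) (np.int64(275), np.int64(300), 14) | 253 (np.int64(282), np.int64(292), 11) (np.int64(275), np.int64(300), 13) 
[... 617 characters left out ...]
281), np.int64(294), 14) - | 263 (np.int64(281), np.int64(294), 14) (np.int64(280), np.int64(295), 2) | 264 (np.int64(281), np.int64(294), 14) (np.int64(279), np.int64(296), 4) | 265 (np.int64(281), np.int64(294), 14) (np.int64(279), np.int64(296), 4) | 266 (np.int64(282), np.int64(294), 13) (np.int64(279), np.int64(296), 5) | 267 (np.int64(283), np.int64(293), 11) (np.int64(279), np.int64(296), 7) | 268 (np.int64(284), np.int64(291), 8) (np.int64(280), np.int64(295), 9) | 269 (np.int64(288), np.int64(288), 1) (np.int64(280), np.int64(295), 16) | 270 - (np.int64(281), np.int64(294), 14) | 271 - (np.int64(283), np.int64(292), 10) | 272 - (np.int64(286), np.int64(289), 4) | 273 - - | 274 - - |
```

>>> move_arm --motion "-1 0 0 0.004 0;-1 0 0 0.004 0;-1 0 0 0.004 0"

```text
time: 7.98
position: [0.6861, -0.0739, 0.095]
tool_rot: [0.788, -0.615, 0.0, -0.0]
ft_force: [-0.0, -0.7, -0.3]
grip_width: 0.0294
grip_force: 15.0
```

>>> move_arm --motion "-1 0 0 0.004 0;-1 0 0 0.004 0;-1 0 0 0.004 0"

```text
time: 8.23
position: [0.6861, -0.0739, 0.0949]
tool_rot: [0.788, -0.615, 0.0, -0.0]
ft_force: [-2.1, 0.2, 5.5]
grip_width: 0.0295
grip_force: 15.0
```

Contact (5.5 N). I'll release it, then retreat straight up.

>>> move_arm --motion "-0.25 0 0 -0.003 0;-0.1 0 0 -0.003 0;0.1 0 0 -0.003 0;0.3 0 0 -0.003 0;0.3 0 0 -0.003 0;0.3 0 0 -0.003 0;0.3 0 0 -0.003 0;0.3 0 0 -0.003 0"

```text
time: 8.9
position: [0.6859, -0.0738, 0.0944]
tool_rot: [0.788, -0.615, -0.0, 0.0]
ft_force: [-0.3, 1.1, -0.1]
grip_width: 0.0561
grip_force: 0.0
```

>>> move_arm --motion "0.3 0 0 -0.02 0;0.3 0 0 -0.08 0;0.3 0 0 -0.18 0;0.3 0 0 -0.3 0;0.3 0 0 -0.42 0;0.3 0 0 -0.55 0;0.3 0 0 -0.65 0;0.3 0 0 -0.72 0;0.3 0 0 -0.75 0;0.3 0 0 -0.75 0"

```text
time: 9.73
position: [0.687, -0.0741, 0.2477]
tool_rot: [0.788, -0.615, 0.002, -0.001]
ft_force: [-0.3, 0.3, 0.4]
grip_width: 0.0565
grip_force: 0.0
```

```bash
python3 - <<'E'
from h import *
o=robot.get_obs(); print(o['time'],o['position'],o['ft_force'],o['grip_width'],o['q'])
z=snap('wrist','w5');P=cloud(z);s=snap('scene','s5');Q=cloud(s)
for n,z,P in(('w',z,P),('s',s,Q)):
    m=(abs(P[:,:,2]-.135)<.006)&(np.linalg.norm(P[:,:,:2]-[.686,-.074],axis=2)<.03);v,u=np.nonzero(m)
    q=plane(z,np.c_[u,v],.135)[:,:2].astype(np.float32);print(n,m.sum(),cv2.minEnclosingCircle(q),q.mean(0),np.median(P[m],0) )
cv2.imwrite('pics/w5s5.png',cv2.resize(np.hstack([z['im'][170:320,200:400],load('w5')['im'][0:150,180:380]])[:,:,::-1],(800,300)))
E
```

```text
9.7333 [ 0.68702641 -0.07408231  0.24769131] [-0.2800652   0.27758625  0.36233444] 0.05652866279277168 [-2.68753016e-01  6.01894779e-01  1.23680918e+00  9.64664025e-06
  1.29756549e+00  2.62711592e+00]
w 565 ((0.6860394477844238, -0.07298711687326431), 0.013195468112826347) [ 0.68600696 -0.07311254] [ 0.68595662 -0.07300229  0.13433252]
s 116 ((0.688145101070404, -0.07379906624555588), 0.016625985503196716) [ 0.6880149  -0.07361783] [ 0.6884451  -0.07394141  0.13588563]
```

View pics/w5s5.png

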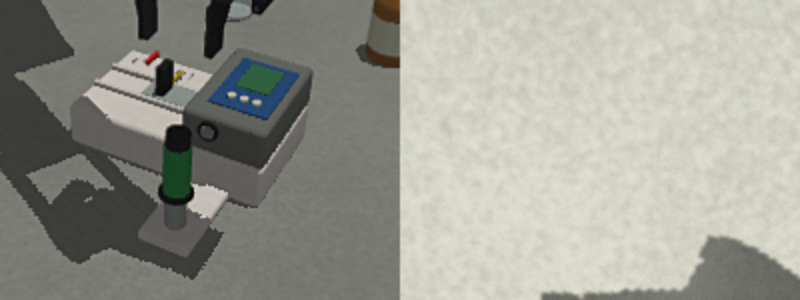

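The scene crop shows the green standard upright and centred on the post, and it has been released. Next I turn the gripper by half a turn (joint 6 limit) and move to view the shutter.

>>> move_arm --motion "0.3 -0.03 0.04 0 -0.035;0.3 -0.08 0.12 0 -0.07;0.3 -0.16 0.22 0 -0.105;0.3 -0.24 0.32 0 -0.14;0.3 -0.31 0.4 0 -0.175;0.3 -0.35 0.45 0 -0.21;0.3 -0.36 0.47 0 -0.245;0.3 -0.36 0.47 0 -0.28;0.3 -0.36 0.47 0 -0.315;0.3 -0.36 0.47 0 -0.35;0.3 -0.36 0.47 0 -0.385;0.3 -0.36 0.47 0 -0.42"

```text
time: 10.83
position: [0.5761, -0.0266, 0.2429]
tool_rot: [1.0, -0.0, -0.002, -0.0]
ft_force: [0.0, 0.0, -0.3]
grip_width: 0.0568
grip_force: 0.0
```

>>> move_arm --motion "0.3 0 0 0 -0.035;0.3 0 0 0 -0.07;0.3 0 0 0 -0.105;0.3 0 0 0 -0.14;0.3 0 0 0 -0.175;0.3 0 0 0 -0.21;0.3 0 0 0 -0.245;0.3 0 0 0 -0.28;0.3 0 0 0 -0.315;0.3 0 0 0 -0.35;0.3 0 0 0 -0.385;0.3 0 0 0 -0.42"

```text
time: 11.83
position: [0.5761, -0.0266, 0.2428]
tool_rot: [0.79, 0.613, -0.001, -0.001]
ft_force: [-1.5, -0.8, -1.1]
grip_width: 0.0568
grip_force: 0.0
```

>>> move_arm --motion "0.3 0 0 0 -0.035;0.3 0 0 0 -0.07;0.3 0 0 0 -0.105;0.3 0 0 0 -0.14;0.3 0 0 0 -0.16;0.3 0 0 0 -0.16;0.3 0 0 0 -0.16"

```text
time: 12.42
position: [0.5764, -0.0267, 0.2433]
tool_rot: [0.616, 0.788, -0.001, -0.001]
ft_force: [-0.4, -0.1, -0.5]
grip_width: 0.0567
grip_force: 0.0
```

```bash
python3 - <<'E'
from h import *
o=robot.get_obs(); print(o['time'],o['position'],R.from_quat(o['tool_rot']).as_matrix().round(4),o['q'])
z=snap('wrist','w6')
E
```

```text
12.4167 [ 0.57644547 -0.0267183   0.24330327] [[-2.413e-01  9.705e-01 -2.600e-03]
 [ 9.705e-01  2.413e-01  6.000e-04]
 [ 1.200e-03 -2.400e-03 -1.000e+00]] [-2.39876177e-01  4.49120159e-01  1.53917282e+00 -4.01805563e-08
  1.15597832e+00 -4.83557154e-01]
```

View pics/w6.png

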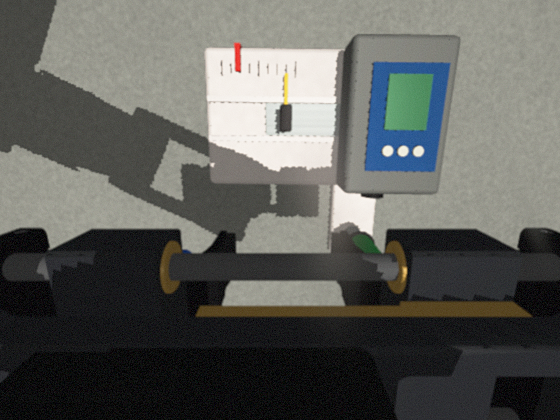

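The wrist view shows the red marker at (238,58), the yellow pointer at (286,88), the black tab at (286,117) and the green standard at (365,243). I'll measure the yaw, the tab and the travel needed.

```bash
cat > meas.py <<'E'
from h import *
def run(f,yaw,roi=(200,30,335,150)):
    z=load(f);H,S,V=cv2.split(cv2.cvtColor(z['im'],cv2.COLOR_RGB2HSV));P=cloud(z)
    u0,v0,u1,v1=roi;k=np.zeros(H.shape,bool);k[v0:v1,u0:u1]=1
    ex=np.array([np.cos(yaw),np.sin(yaw)]);ey=np.array([-ex[1],ex[0]]);out={}
    for n,m,h in(('red',((H>172)|(H<6))&(S>130)&(V>70),.061),('yel',(H>18)&(H<36)&(S>120)&(V>90),.065)):
        m=m&k;v,u=np.nonzero(m);q=plane(z,np.c_[u,v],h)[:,:2];r=cv2.minAreaRect(q.astype(np.float32))
        out[n]=np.array(r[0]);print(n,len(q),r,'u/v range',u.min(),u.max(),v.min(),v.max(),'depthz',np.median(P[m][:,2]),'ph',(out[n]@ex).round(4),(out[n]@ey).round(4))
    d=out['red']-out['yel'];print('travel left',-(d@ex),'dy',d@ey);return z,P,k,V
E
python3 - <<'E'
from meas import *
z=load('w6');P=cloud(z)
# yaw: deck edges & head front edge, by depth
w=(P[:,:,2]>.045)
E=[(np.nonzero(w[r,150:330])[0].min()+150,r) for r in range(60,150,3)]
F=[(c,np.nonzero(w[20:120,c])[0].min()+20) for c in range(245,335,3)]
A=[]
for nm,e in(('front',E),('left',F)):
    e=plane(z,np.array(e),.055)[:,:2].astype(np.float32);vx,vy,_,_=cv2.fitLine(e,cv2.DIST_HUBER,0,.01,.01).ravel();print(nm,np.degrees(np.arctan2(vy,vx)),e.mean(0))
yaw=np.radians(13.3)
z,P,k,V=run('w6',yaw)
m=k&(P[:,:,2]>.094)&(P[:,:,2]<.108)&(V<90);v,u=np.nonzero(m);q=plane(z,np.c_[u,v],.101)[:,:2].astype(np.float32);print('tab top',m.sum(),cv2.minAreaRect(q),q.mean(0))
E
```

```text
front -71.22722 [0.46341446 0.04404861]
left 13.612763 [0.5452928  0.12421957]
red 144 ((0.4952588975429535, 0.09990037977695465), (0.00628209114074707, 0.02697404846549034), 11.901443481445312) u/v range 234 240 43 71 depthz 0.06029321241753258 ph 0.505 -0.0167
yel 93 ((0.5526835322380066, 0.08150937408208847), (0.0031836528796702623, 0.031008852645754814), 14.082151412963867) u/v range 284 287 73 104 depthz 0.06404116253634429 ph 0.5566 -0.0478
travel left 0.05165359523543896 dy 0.03110826031108675
tab top 274 ((0.5596845149993896, 0.05104096233844757), (0.009863270446658134, 0.023379750549793243), 14.033018112182617) [0.5597387 0.0509667]
```

>>> move_arm --motion "0.3 0.04 0 0 0;0.3 0.12 0 0.05 0;0.3 0.22 0.005 0.12 0;0.3 0.3 0.01 0.22 0;0.3 0.36 0.013 0.34 0;0.3 0.39 0.013 0.45 0;0.3 0.397 0.013 0.53 0;0.3 0.397 0.013 0.57 0;0.3 0.397 0.013 0.57 0;0.3 0.397 0.013 0.57 0"

```text
time: 13.3
position: [0.5606, 0.0509, 0.1306]
tool_rot: [0.615, 0.788, -0.0, -0.0]
ft_force: [0.6, 0.2, 0.9]
grip_width: 0.0565
grip_force: 0.0
```

```bash
python3 - <<'E'
from h import *
o=robot.get_obs();M=R.from_quat(o['tool_rot']).as_matrix();print(o['time'],o['position'],M.T@(np.array([.5597,.0510,.0785])-o['position'])/.2)
E
```

```text
13.3 [0.56060094 0.05086536 0.13063167] [ 0.00173447 -0.00418918  0.26065872]
```

>>> move_arm --motion "0.3 0 -0.004 0.04 0;0.3 0 -0.004 0.1 0;0.3 0 -0.004 0.16 0;0.3 0 -0.004 0.21 0;0.3 0 -0.004 0.245 0;0.3 0 -0.004 0.26 0;0.3 0 -0.004 0.26 0;0.3 0 -0.004 0.26 0"

```text
time: 13.97
position: [0.5599, 0.0505, 0.0787]
tool_rot: [0.615, 0.788, 0.0, 0.0]
ft_force: [0.5, -0.1, 0.7]
grip_width: 0.0563
grip_force: 0.0
```

>>> move_arm --motion "0 0 -0.004 0 0;-0.2 0 -0.004 0 0;-0.4 0 -0.004 0 0;-0.6 0 -0.004 0 0;-0.8 0 -0.004 0 0;-1 0 -0.004 0 0;-1 0 -0.004 0 0;-1 0 -0.004 0 0;-1 0 -0.004 0 0;-1 0 -0.004 0 0;-1 0 -0.004 0 0;-1 0 -0.004 0 0" --newtons 30

```text
time: 14.97
position: [0.5593, 0.0505, 0.0786]
tool_rot: [0.615, 0.788, 0.0, 0.0]
ft_force: [1.5, 0.7, -0.6]
grip_width: 0.0121
grip_force: 30.0
```

Tab gripped (12.1 mm). Pulling most of the way.

>>> move_arm --motion "-1 0 -0.01 0 0;-1 0 -0.03 0 0;-1 0 -0.06 0 0;-1 0 -0.09 0 0;-1 0 -0.12 0 0;-1 0 -0.15 0 0;-1 0 -0.18 0 0;-1 0 -0.205 0 0;-1 0 -0.225 0 0;-1 0 -0.24 0 0;-1 0 -0.245 0 0;-1 0 -0.245 0 0"

```text
time: 15.97
position: [0.5139, 0.0397, 0.0786]
tool_rot: [0.616, 0.788, 0.003, 0.002]
ft_force: [8.0, 8.3, -5.8]
grip_width: 0.0118
grip_force: 30.0
```

```bash
python3 - <<'E'
from h import *
o=robot.get_obs();print(o['time'],o['position'],o['ft_force'],o['grip_width'])
a=snap('wrist','w7');b=snap('side','d7')
c=cv2.resize(b['im'][180:270,210:330],(480,360),interpolation=cv2.INTER_CUBIC)
e=cv2.resize(a['im'][100:280,200:360],(320,360))
cv2.imwrite('pics/c7.png',np.hstack([c,e])[:,:,::-1])
E
```

```text
15.9667 [0.51392022 0.0397378  0.0786197 ] [ 8.03884458  8.26931113 -5.79203703] 0.011830847351107874
```

View pics/c7.png

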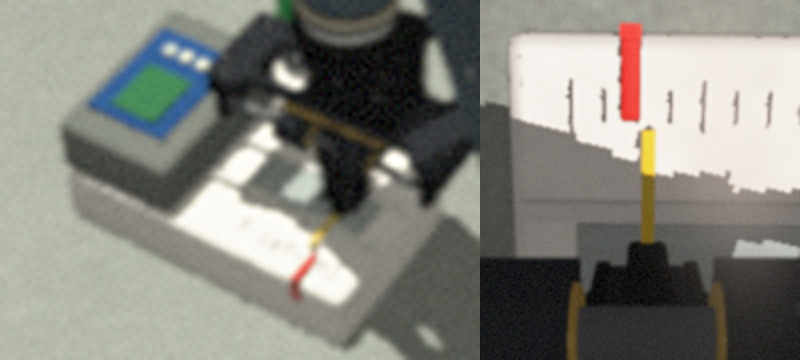

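The wrist crop shows the pointer's tip at crop (648,130) and the red clip at (630,70), so a few mm are left. I'll measure the remainder and relieve the side load.

```bash
python3 - <<'E'
from meas import *
for y in(13.2,13.8): run('w7',np.radians(y),(205,100,355,225))
E
```

```text
red 454 ((0.495016485452652, 0.10077068209648132), (0.005647925194352865, 0.026257792487740517), 13.38525104522705) u/v range 270 280 112 159 depthz 0.06033041167811133 ph 0.5049 -0.0149
yel 339 ((0.507809042930603, 0.070278599858284), (0.004048915114253759, 0.03308975696563721), 15.451581954956055) u/v range 280 287 165 220 depthz 0.06438869681733322 ph 0.5104 -0.0475
travel left 0.005491670563747396 dy 0.03260763960281303
red 454 ((0.495016485452652, 0.10077068209648132), (0.005647925194352865, 0.026257792487740517), 13.38525104522705) u/v range 270 280 112 159 depthz 0.06033041167811133 ph 0.5048 -0.0202
yel 339 ((0.507809042930603, 0.070278599858284), (0.004048915114253759, 0.03308975696563721), 15.451581954956055) u/v range 280 287 165 220 depthz 0.06438869681733322 ph 0.5099 -0.0529
travel left 0.00514990928950498 dy 0.03266335929382556
```

>>> move_arm --motion "-1 0.001 -0.005 0 0;-1 0.002 -0.011 0 0;-1 0.003 -0.018 0 0;-1 0.004 -0.024 0 0;-1 0.004 -0.026 0 0;-1 0.004 -0.026 0 0;-1 0.004 -0.026 0 0"

```text
time: 16.65
position: [0.5097, 0.0388, 0.0786]
tool_rot: [0.616, 0.788, 0.003, 0.003]
ft_force: [7.7, 6.0, -7.8]
grip_width: 0.0118
grip_force: 30.0
```

```bash
python3 - <<'E'
from meas import *
o=robot.get_obs();print(o['time'],o['position'],o['ft_force'],o['grip_width'])
snap('wrist','w8');run('w8',np.radians(13.5),(205,100,355,225))
z=load('w8');H,S,V=cv2.split(cv2.cvtColor(z['im'],cv2.COLOR_RGB2HSV))
cv2.imwrite('pics/c8.png',cv2.resize(z['im'][100:240,200:360],(640,560),interpolation=cv2.INTER_CUBIC)[:,:,::-1])
E
```

```text
16.65 [0.50974318 0.03881189 0.07860728] [ 7.74384785  6.0165884  -7.75083851] 0.01176898645674235
red 440 ((0.49502795934677124, 0.10084366053342819), (0.005095218308269978, 0.026221323758363724), 13.799051284790039) u/v range 278 287 112 159 depthz 0.06041373962205018 ph 0.5049 -0.0175
yel 339 ((0.5032544732093811, 0.06922530382871628), (0.0035004145465791225, 0.03305197134613991), 14.195737838745117) u/v range 280 286 165 220 depthz 0.06435790070588548 ph 0.5055 -0.0502
travel left 0.0006180558442790568 dy 0.03266518051398867
```

View pics/c8.png

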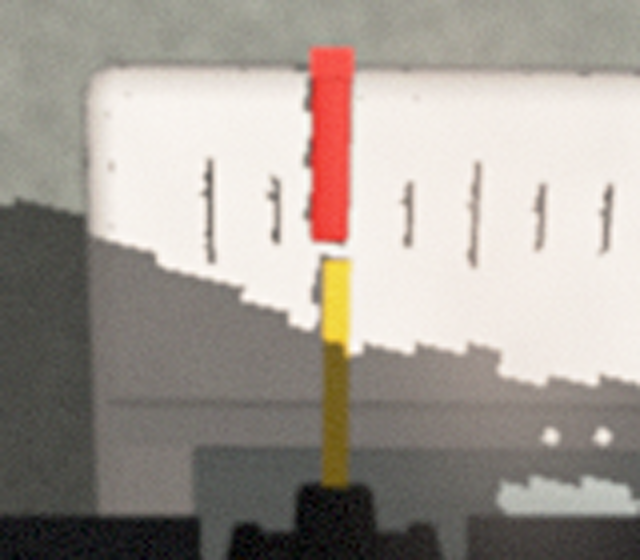

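The crop shows the pointer centred at x≈336 and the red clip at x≈331 (40 px = 6 mm), so about 0.7 mm remains.

>>> move_arm --motion "-1 0.001 -0.002 0 0;-1 0.002 -0.0035 0 0;-1 0.002 -0.0035 0 0;-1 0.002 -0.0035 0 0;-1 0.002 -0.0035 0 0;-1 0.002 -0.0035 0 0;-1 0.002 -0.0035 0 0"

```text
time: 17.28
position: [0.5094, 0.0387, 0.0786]
tool_rot: [0.616, 0.788, 0.003, 0.003]
ft_force: [8.1, 5.0, -8.3]
grip_width: 0.0115
grip_force: 30.0
```

```bash
python3 - <<'E'
from meas import *
o=robot.get_obs();print(o['time'],o['position'],o['ft_force'],o['grip_width'])
snap('wrist','w9');
for y in(13.2,13.5,13.9): run('w9',np.radians(y),(205,100,355,225))
s=snap('scene','s9');P=cloud(s);m=(abs(P[:,:,2]-.135)<.006)&(np.linalg.norm(P[:,:,:2]-[.687,-.074],axis=2)<.03);print('cap',m.sum(),np.median(P[m],0))
E
```

```text
17.2833 [0.50941243 0.03874543 0.07864202] [ 8.14500754  4.98014997 -8.33607684] 0.011465143188610543
red 456 ((0.4949662983417511, 0.1008392944931984), (0.005646104458719492, 0.02621411345899105), 13.806343078613281) u/v range 278 288 112 159 depthz 0.06028647679121414 ph 0.5049 -0.0149
yel 338 ((0.5029509663581848, 0.06916899979114532), (0.0036168955266475677, 0.033043380826711655), 13.907057762145996) u/v range 280 286 165 220 depthz 0.06448166334278725 ph 0.5055 -0.0475
travel left 0.0005417649753712416 dy 0.03265683665879185
red 456 ((0.4949662983417511, 0.1008392944931984), (0.005646104458719492, 0.02621411345899105), 13.806343078613281) u/v range 278 288 112 159 depthz 0.06028647679121414 ph 0.5048 -0.0175
yel 338 ((0.5029509663581848, 0.06916899979114532), (0.0036168955266475677, 0.033043380826711655), 13.907057762145996) u/v range 280 286 165 220 depthz 0.06448166334278725 ph 0.5052 -0.0502
travel left 0.0003707675333969948 dy 0.03265922566877128
red 456 ((0.4949662983417511, 0.1008392944931984), (0.005646104458719492, 0.02621411345899105), 13.806343078613281) u/v range 278 288 112 159 depthz 0.06028647679121414 ph 0.5047 -0.021
yel 338 ((0.5029509663581848, 0.06916899979114532), (0.0036168955266475677, 0.033043380826711655), 13.907057762145996) u/v range 280 286 165 220 depthz 0.06448166334278725 ph 0.5048 -0.0537
travel left 0.0001427559425301828 dy 0.03266101821114006
cap 117 [ 0.68851701 -0.07485294  0.1358818 ]
```

The pointer is within about 0.4 mm of the marker, the grip is holding, and the standard's cap is still in place. Handing in.

```bash
python3 -c "
from rig import robot
print(robot.hand_in())"
```

```text
the job is handed in; nothing more can be done
None
```

I stood the green standard upright and centred on the post and let go of it with the shutter still closed, then pulled the slide until the pointer was within about 0.4 mm of the red marker and handed in at about 17 s, still holding it there; I wasn't told how it was judged.

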